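# Tip the standing firebrick down and close up the two-brick hearth

## Robot

A 7-joint arm with a two-finger parallel gripper is mounted at the origin on the work surface. World frame = base frame: x ahead of the robot, y to its left, z up, the work surface at z = 0. Lengths are in m, angles in degrees, forces in N, time in s.
With the tool pointing down it reaches from about 0.425 to 0.875 m from the base axis. Payload 4.7 kg.
Tool frame: the origin (TCP) lies at the very end of the fingers, on their centre line; the grasp point (between the pads) lies 19 mm behind it; z points along the fingers, y is the direction in which the jaws open and shut (so a half turn about z gives the same grasp; the last joint's range is limited). The gripper opens to 87 mm and grips with 3 to 60 N. Pads are 19 mm wide; open, the fingers measure 117 mm over their backs; the gripper's body (75 mm by 190 mm) begins 51 mm behind the grasp point.
Start: joints at [73.803, 18.392, -4.016, 83.108, 1.295, 78.541, -3.26], TCP at [0.19, -0.622, 0.183] pointing down, gripper open.
Joint ranges: [-163.93, 163.93], [-17.29, 119.83], [-79.2, 71.16], [3.27, 140.29], [-89.18, 269.18], [5.43, 117.66], [-154.24, 154.24]. Speed limits (degrees/s): [147.25, 147.25, 180, 180, 180, 180, 180].

## Interface

Orientations are given as [roll, pitch, yaw] about the fixed x, y, z axes, in that order (R = Rz(yaw) Ry(pitch) Rx(roll)).
In Python, from cell import monitor, imaging, ticket, spot_in, pinpoint gives the robot as it stands.
- The arm moves only by the tool servo_tool, never from a script. Its argument "targets" is a list of rows, each a list of 5 numbers: the opening in per cent of the stroke, from 0 (shut) to 100 (fully open), then the shift along the tool's x, y, z in m, then the turn about the tool's z in rad. In form: [[grip, dx, dy, dz, turn], ...]. A call has 1 to 5 rows; each row is the pose to reach, as a shift and turn from the pose commanded when the call began, along the tool's axes at that moment; what a row does not reach only later rows make up. A row lasts 1/8 s, in which the tool goes at most 62.5 mm and 10.7 degrees, less where a joint would pass 70% of its speed; a pose out of reach is approached as far as the arm can. A call with a gripper value outside its range is refused whole. The fingers move at their own pace and stop on an object; "grip_force" is the grip in N (left out, the last holds). Time passes only in rows, so rows that repeat a pose let the fingers close. It gives the time, the measured TCP pose, the force and the opening at its end, in the units of the state.
- monitor.get_obs(): the state, without advancing time (a new reading comes with each control period).
- imaging.read_camera(name): name is "side" or "top"; returns a dict with "frame" (420x560x3 uint8, blue, green, red), "depth" (420x560 float32, m along the optical axis (not along the pixel's ray), 0 where there is no reading), "K" (3x3 intrinsics, pixels), "k1" (the pictures are not rectified: a ray, as slopes to the right and down, at radius r is drawn at 1 + k1 r^2 times it, then the intrinsics apply), "world_from_camera" (4x4, takes a point from camera to world coordinates). Camera axes: x right, y down, z forward; pixel columns grow to the right and rows downward; lengths in m; the calibration is good to about 2 mm. A picture is of the moment at which its call begins.
- ticket.sign_off(): hands the job in, once; it reports no verdict.
Trained networks look in the newest picture that a camera, given by its name, has taken for a name from the list of things; names that differ only in an ending like _2 or _b are one class to them, and where a whole thing is asked for, a point or a joint stands for the part that bears it (a point fixed in the world has none). Each returns a list of dicts, best first, with "confidence" (0 to 1); they miss things now and then, are a little off and sometimes report something else, mostly with a low value. They report only what shows in the picture. A call takes as long as a camera call. They do not tell look-alikes from the thing itself.
- spot_in(camera, label): "at" ([column, row] in pixels, amid what is visible of it).
- pinpoint(camera, label): "at" ([column, row] in pixels: a listed point, or the origin of a listed thing).
The state is a dict: "time_s": time; "qpos": joint angles; "joint_velocities": joint speeds; "effort": joint torques, N m; "tool_pos": TCP position; "tool_rot": TCP orientation; "force": force on the tool from outside, world axes, zero at the start; "wrist_torque": the same for the moment, N m; "grip_width": finger opening in m.
Only numpy, scipy, OpenCV 4.12 (cv2) and the standard library are available. Lean on these libraries where they do the work, as an engineer would, in place of code of your own. Each camera call takes 0.05 s, during which the arm holds its last target.

## Task

Finish the two-brick hearth on the glassworker's bench: tip the firebrick that stands on its long edge over onto its broad face, then push it along the bench until it lies snug, long side to long side, against the brick already clamped there, with their ends flush, so that the two tops make one flat pad. Only push the brick - never lift or carry it - and leave the tin of mandrels, the marver paddle and the jar where they stand.

Things in the scene. Friction and masses are not known exactly. Their poses are not given: they have to be found in the camera images.
- loose_brick: Loose off-white firebrick, 0.65 kg, rough (pushed near its top it tips, not slides; past 30 degrees it falls by itself). Stands at the start on a long edge: 150 mm long on its x, 64 thick on its y, 114 tall on its z. Origin: centre of the face it first stands on. Axes are fixed in the brick: lying on a broad face, its y is vertical and it is 64 high, 114 wide.
- loose_brick_mid (a point): The centre of the loose brick's volume, 57 mm along its own z from its origin: 57 mm above the bench standing, 32 mm lying on a broad face.
- set_brick: Same-sized brick lying flat, immovable: 150 mm along its x, 114 along its y, 64 high. Origin: centre of its underside. A steel clip 40 mm wide, 34 high holds the middle of each short end (3 mm thick foot reaches 24 mm out). The loose brick stands off its left or right long side, within 25 degrees of parallel, with room between them to come down flat; that side is to be closed up.
- mandrel_tin: Bystander: open tin, 72 mm across and 100 mm high, with thin steel mandrels sticking up to 210 mm, at the right beyond the jar. Origin: centre of its underside.
- marver: Bystander: graphite marver paddle lying flat at the left, 232 mm long along its x (graphite slab 90 x 62 x 12 mm at +x, round wooden handle 26 mm thick to -x), 26 mm high. Origin: on the bench below the handle's front part; the slab reaches 130 mm to +x, the handle 101 mm to -x.
- frit_jar: Bystander: closed jar with a dark lid, 64 mm across and 75 mm high, at the right. Origin: centre of its underside.
Things that resemble listed ones, but are neither listed nor needed, are in the scene too. What is shaped like the loose_brick but turquoise is not meant.

How it is judged (in metres and radians):
On the way:
1. the loose brick has been tipped over and lies on a broad face on the bench ((angle between loose_brick's own y axis and vertical below 0.09 rad or angle between loose_brick's own y axis and vertical above 3.0516 rad) and height (world z) of loose_brick_mid below 0.037 m), for 0.2 s.
At the end, for the whole second after the job is handed in: The loose brick lies on a broad face on the bench (within 5 degrees), at rest, alongside the clamped brick: long sides parallel within 4.5 degrees, gap at the middle no more than 6 mm, ends flush within 10 mm (all of step 1 and height (world z) of loose_brick_mid above 0.027 m and (y of loose_brick_mid in the frame of set_brick between 0.108 and 0.12 m or y of loose_brick_mid in the frame of set_brick between -0.12 and -0.108 m) and x of loose_brick_mid in the frame of set_brick between -0.01 and 0.01 m and angle between the x axis of loose_brick and the x axis of set_brick, either way round below 0.08 rad and linear speed of loose_brick below 0.01 m/s and angular speed of loose_brick below 0.05 rad/s); the robot touches nothing.
It fails at once if the loose brick is lifted off the bench or carried (height (world z) of loose_brick_mid above 0.08 m or (angle between loose_brick's own z axis and vertical below 0.1 rad and height (world z) of loose_brick_mid above 0.068 m) or ((angle between loose_brick's own y axis and vertical below 0.09 rad or angle between loose_brick's own y axis and vertical above 3.0516 rad) and height (world z) of loose_brick_mid above 0.048 m)).
It fails at once if the tin of mandrels is moved more than 20 mm or tipped (distance of mandrel_tin from where it was at the start of the episode above 0.02 m or angle between mandrel_tin's own z axis and vertical above 0.3 rad).
It fails at once if the marver paddle is moved more than 20 mm or tipped (distance of marver from where it was at the start of the episode above 0.02 m or angle between marver's own z axis and vertical above 0.3 rad).
It fails at once if the jar of frit is moved more than 20 mm or tipped (distance of frit_jar from where it was at the start of the episode above 0.02 m or angle between frit_jar's own z axis and vertical above 0.3 rad).
It also fails if it takes over 61 s, if anything falls off the work surface, if the arm or the gripper's body presses on something with over 40 N, if the wrist force passes 120 N, or if a joint passes its speed limit or range.

## Working session

There is one attempt and no reset: what is moved stays moved. The work goes in short steps, Python scripts to look and compute and a tool call to move; the robot and the scene stay as the last step left them, time stands still between calls to the robot, and variables do not carry over. Pictures are saved under pics/ and viewed, and the job is handed in when it is done.

Besides the shell and the picture viewer there is one more tool, called after ">>>" as a command line: name --pt "numbers of a row" for each row, then --argument value for the rest. servo_tool: Moves the arm, as the interface text tells. Its arguments: {"type":"object","properties":{"targets":{"type":"array","items":{"type":"array","items":{"type":"number"}}},"grip_force":{"type":"number"}},"required":["targets"]}

```bash
mkdir -p pics; ls; cat > h.py <<'E'
import numpy as np, cv2
from cell import monitor, imaging, ticket, spot_in, pinpoint
def cloud(c):
    d=c["depth"];K=c["K"];h,w=d.shape
    u,v=np.meshgrid(np.arange(w),np.arange(h))
    p=np.stack([u,v],-1).reshape(-1,1,2).astype(np.float64)
    n=und(p.reshape(-1,2),c).reshape(h,w,2)
    P=np.dstack([n[...,0]*d,n[...,1]*d,d,np.ones_like(d)])
    W=P@np.array(c["world_from_camera"]).T
    W=W[...,:3]; W[d<=0]=np.nan
    return W
def und(p,c):
    K=np.array(c["K"]); 
    return cv2.undistortPoints(np.asarray(p,float).reshape(-1,1,2),K,np.array([c["k1"],0,0,0,0.]),).reshape(-1,2)
E
python3 - <<'E'
from h import *
for n in("side","top"):
    c=imaging.read_camera(n); cv2.imwrite(f"pics/{n}0.png",c["frame"]); np.savez(f"{n}0.npz",**c)
    W=cloud(c); print(n,np.array(c["world_from_camera"]).round(3).tolist(),c["k1"])
    for l in("loose_brick","set_brick","mandrel_tin","marver","frit_jar"):
        for r in pinpoint(n,l)[:3]:
            u,v=map(int,np.round(r["at"])); print(l,np.round(r["at"]),round(r["confidence"],2),W[v,u].round(3))
print(monitor.get_obs())
E
```

```text
pics
side [[0.983, -0.133, 0.127, 0.399], [-0.184, -0.667, 0.722, -0.769], [-0.011, -0.733, -0.68, 0.795], [0.0, 0.0, 0.0, 1.0]] 0.016771364954883176
loose_brick [312. 265.] 0.88 [ 0.585 -0.18   0.042]
loose_brick [235. 306.] 0.73 [ 0.386 -0.274  0.06 ]
set_brick [268. 190.] 0.88 [0.524 0.113 0.053]
mandrel_tin [370. 356.] 0.64 [ 0.635 -0.44   0.063]
marver [260. 152.] 0.93 [0.537 0.372 0.013]
frit_jar [299. 345.] 0.75 [ 0.505 -0.385  0.051]
top [[-0.001, -0.987, 0.162, 0.319], [-1.0, 0.0, -0.008, 0.012], [0.008, -0.162, -0.987, 1.292], [0.0, 0.0, 0.0, 1.0]] -0.09912227296563063
loose_brick [352. 260.] 0.92 [ 0.371 -0.212  0.114]
loose_brick [322. 184.] 0.89 [ 0.579 -0.135  0.112]
set_brick [216. 207.] 0.85 [0.523 0.16  0.064]
mandrel_tin [408. 164.] 0.7 [ 0.646 -0.39   0.079]
marver [145. 207.] 0.86 [0.529 0.374 0.025]
frit_jar [392. 209.] 0.76 [ 0.515 -0.338  0.073]
{'time_s': 0.6, 'qpos': array([73.80223583, 18.38973199, -4.01608767, 83.10753799,  1.29483315,
       78.54049037, -3.26014005]), 'joint_velocities': array([ 0.09936186, -0.07336196, -0.04191305,  0.03533788, -0.02245529,
       -0.03840601, -0.07014656]), 'effort': array([-1.95249586e-04, -4.90799260e+01, -4.02952703e-01, -3.12610781e+01,
       -6.36489317e-02,  3.37822794e-02,  2.37656832e-05]), 'tool_pos': array([ 0.19008259, -0.62161642,  0.1828115 ]), 'tool_rot': array([1.79992638e+02, 2.57765729e-03, 1.70063749e+01]), 'force': array([-0.52815861, -0.42927692, -0.93291534]), 'wrist_torque': array([-0.02044027,  0.01785338,  0.04782673]), 'grip_width': 0.08699198618743191}
```

View pics/side0.png

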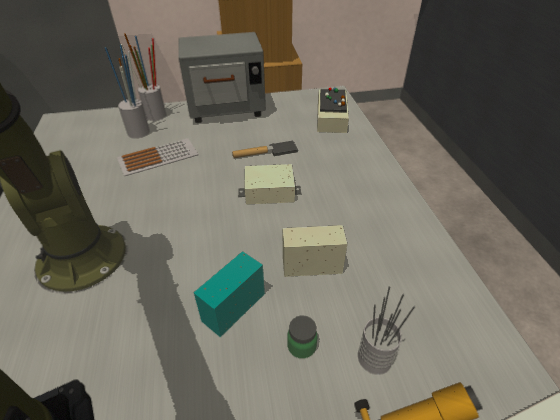

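View pics/top0.png

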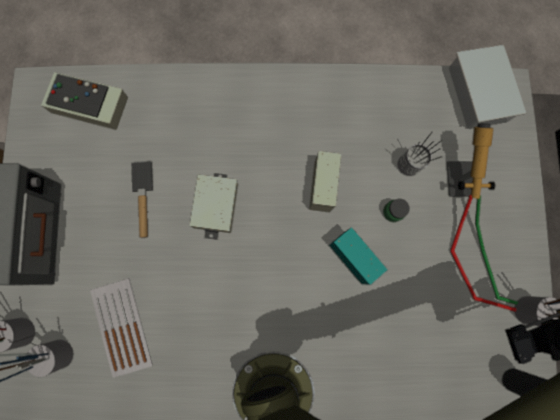

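```bash
cat >> h.py <<'E'
def rect(W,center,zlo,zhi,rad=0.13):
    m=(W[...,2]>zlo)&(W[...,2]<zhi)&(np.hypot(W[...,0]-center[0],W[...,1]-center[1])<rad)
    n,lab=cv2.connectedComponents(m.astype(np.uint8))
    k=np.argmax(np.bincount(lab[m])); P=W[lab==k]
    (cx,cy),(a,b),t=cv2.minAreaRect((P[:,:2]*1000).astype(np.float32))
    if a<b: a,b,t=b,a,t+90
    t=(t+90)%180-90
    return cx,cy,a,b,t,np.median(P[:,2]),len(P)
E
python3 - <<'E'
from h import *
for n in("top","side"):
    W=cloud(dict(np.load(n+"0.npz")))
    print(n)
    for nm,c,lo,hi in(("set",(.523,.16),.055,.075),("A",(.371,-.212),.1,.125),("B",(.579,-.135),.1,.125),("jar",(.515,-.338),.06,.09),("tin",(.646,-.39),.09,.12)):
        try: print(nm,np.round(rect(W,c,lo,hi),3))
        except Exception as e: print(nm,e)
E
```

```text
top
set [ 5.37539e+02  1.69764e+02  1.50812e+02  1.13027e+02 -7.50100e+00
  6.40000e-02  2.05900e+03]
A [ 3.83084e+02 -2.34637e+02  1.50203e+02  6.59030e+01  4.00520e+01
  1.13000e-01  1.35800e+03]
B [ 5.95769e+02 -1.47380e+02  1.50977e+02  6.47380e+01 -7.32800e+00
  1.13000e-01  1.27000e+03]
jar [ 5.18269e+02 -3.59198e+02  5.55920e+01  5.35360e+01 -4.75570e+01
  7.40000e-02  3.18000e+02]
tin [ 6.65756e+02 -4.00548e+02  6.99850e+01  4.10900e+01 -2.27700e+00
  9.70000e-02  6.00000e+01]
side
set [ 5.36301e+02  1.67448e+02  1.48141e+02  1.20965e+02 -7.73300e+00
  6.30000e-02  1.20000e+03]
A [ 3.81722e+02 -2.36186e+02  1.50722e+02  6.53510e+01  3.92610e+01
  1.14000e-01  1.88100e+03]
B [ 5.93930e+02 -1.49261e+02  1.49548e+02  6.81970e+01 -7.84200e+00
  1.13000e-01  1.42000e+03]
jar [ 5.17109e+02 -3.60303e+02  5.57950e+01  5.53180e+01 -4.65280e+01
  7.50000e-02  6.11000e+02]
tin [ 6.58936e+02 -4.21087e+02  7.01120e+01  6.00910e+01 -3.64540e+01
  9.70000e-02  2.19000e+02]
```

The side view shows the off-white loose brick standing at (312,250), the clamped brick at (270,185) and the turquoise decoy at (230,293). The jar is at (302,337), the tin at (380,345) and the marver at (265,150). In the clamped brick's frame (yaw about -7.5°), the loose brick sits at x≈+99 mm, y≈-307 mm and is already nearly parallel.

>>> servo_tool --pt "0 0.06 -0.045 0 -0.17" --pt "0 0.11 -0.085 0 -0.34" --pt "0 0.16 -0.125 0 -0.51" --pt "0 0.21 -0.165 0 -0.68" --pt "0 0.26 -0.2 0 -0.85"

```text
time_s: 1.23
tool_pos: [0.3717, -0.3651, 0.1831]
tool_rot: [180.0, 0.0, 66.0]
force: [1.0, -0.0, -0.3]
grip_width: 0.0452
```

```bash
cat >> h.py <<'E'
U=np.array([.9914,-.1305]);V=np.array([.1305,.9914]);S=np.array([.5373,.1692])
def st():
    o=monitor.get_obs();p=o["tool_pos"];r=o["tool_rot"]
    print("t",round(o["time_s"],2),"pos",p.round(4),"rot",r.round(2),"F",o["force"].round(1),"q",o["qpos"].round(0),"w",round(o["grip_width"],3))
    d=p[:2]-S;print(" tcp in set frame",(d@U).round(4),(d@V).round(4))
    return p,np.radians(r[2])
def mv(goal,yaw=None):
    p,a=st();d=np.array(goal[:2])-p[:2]
    print(" shift tool:",round(d@[np.cos(a),np.sin(a)],4),round(d@[np.sin(a),-np.cos(a)],4),round(p[2]-goal[2],4),"turn",None if yaw is None else round(-(np.radians(yaw)-a),4))
def uv(u,v): return S+u*U+v*V
E
python3 - <<'E'
from h import *
mv((.45,-.25,.183),82.5)
E
```

```text
t 1.23 pos [ 0.3717 -0.3651  0.1831] rot [1.7995e+02 5.0000e-02 6.6010e+01] F [ 1.  -0.  -0.3] q [ 61.   4. -20. 101.   1.  76.  17.] w 0.045
 tcp in set frame -0.0945 -0.5513
 shift tool: 0.137 0.0248 0.0001 turn -0.2878
```

>>> servo_tool --pt "60 0.05 0.01 0 -0.15" --pt "60 0.1 0.02 0 -0.288" --pt "60 0.137 0.025 0 -0.288"

```text
time_s: 1.6
tool_pos: [0.4514, -0.2498, 0.1832]
tool_rot: [179.9, 0.0, 82.4]
force: [0.2, -0.3, 0.6]
grip_width: 0.052
```

```bash
python3 - <<'E'
from h import *
b=np.array([.595,-.148])
print(b-S, (b-S)@U,(b-S)@V)
mv((*(b-.085*V),.183),82.5)
E
```

```text
[ 0.0577 -0.3172] 0.09859837999999996 -0.30694223
t 1.6 pos [ 0.4514 -0.2498  0.1832] rot [1.7994e+02 1.0000e-02 8.2400e+01] F [ 0.2 -0.3  0.6] q [ 53.   3. -28. 101.   2.  76.  17.] w 0.052
 tcp in set frame -0.0305 -0.4267
 shift tool: 0.035 0.129 0.0002 turn -0.0018
```

>>> servo_tool --pt "60 0.018 0.06 0 -0.002" --pt "60 0.035 0.115 0 -0.002" --pt "60 0.035 0.129 0.04 -0.002" --pt "60 0.035 0.129 0.088 -0.002" --pt "60 0.035 0.129 0.088 -0.002"

```text
time_s: 2.22
tool_pos: [0.5792, -0.2339, 0.0906]
tool_rot: [-179.5, -0.1, 82.3]
force: [-1.0, 0.6, 0.6]
grip_width: 0.0523
```

```bash
python3 - <<'E'
from h import *
b=np.array([.595,-.148])
mv((*(b-.05*V),.095),82.5)
c=imaging.read_camera("side"); cv2.imwrite("pics/side1.png",c["frame"])
E
```

```text
t 2.23 pos [ 0.5792 -0.2339  0.0906] rot [-1.7953e+02 -1.4000e-01  8.2330e+01] F [-1.   0.6  0.6] q [ 44.  22. -30.  92.  11.  70.   4.] w 0.052
 tcp in set frame 0.0942 -0.3942
 shift tool: 0.0373 0.0043 -0.0044 turn -0.0029
```

View pics/side1.png

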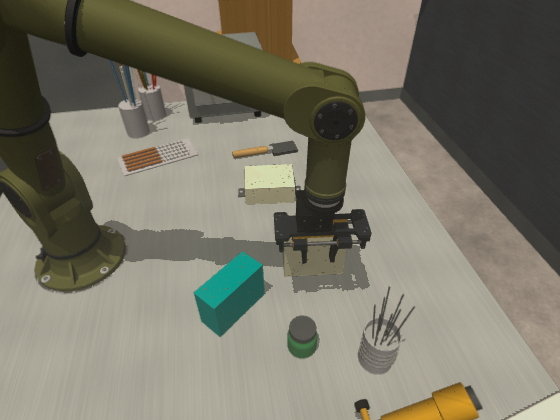

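The gripper is behind the brick at about (320,250), with both fingers facing its upper part. I'll push in small steps.

>>> servo_tool --pt "60 0.02 0.004 -0.002 0" --pt "60 0.035 0.004 -0.002 0" --pt "60 0.048 0.004 -0.002 0" --pt "60 0.056 0.004 -0.002 0" --pt "60 0.064 0.004 -0.002 0"

```text
time_s: 2.9
tool_pos: [0.595, -0.1718, 0.0969]
tool_rot: [180.0, 0.0, 82.3]
force: [-0.6, -0.4, -0.8]
grip_width: 0.0522
```

>>> servo_tool --pt "60 0.006 0 0 0" --pt "60 0.012 0 0 0" --pt "60 0.018 0 0 0"

```text
time_s: 3.28
tool_pos: [0.5974, -0.1542, 0.0966]
tool_rot: [-180.0, 0.0, 82.3]
force: [-0.1, -0.9, -0.7]
grip_width: 0.0523
```

```bash
python3 - <<'E'
from h import *
st()
c=imaging.read_camera("side"); cv2.imwrite("pics/side2.png",c["frame"])
E
```

```text
t 3.27 pos [ 0.5974 -0.1542  0.0966] rot [-179.99    0.     82.29] F [-0.1 -0.9 -0.7] q [ 38.  21. -32.  93.  12.  69.  -4.] w 0.052
 tcp in set frame 0.1017 -0.3127
```

View pics/side2.png

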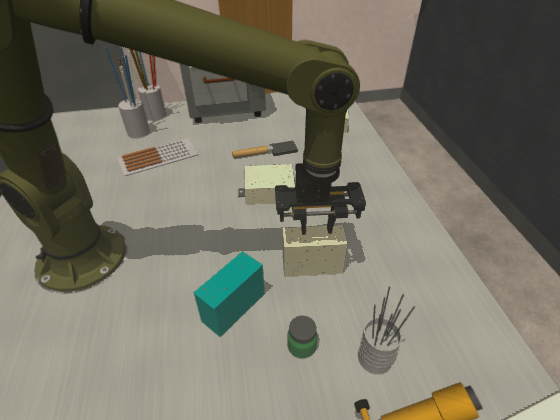

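```bash
python3 - <<'E'
from h import *
c=imaging.read_camera("side");W=cloud(c)
cv2.imwrite("pics/side3.png",cv2.resize(c["frame"][170:300,240:400],None,fx=5,fy=4))
for v in range(215,290,5): print(v,W[v,317].round(3),W[v,295].round(3))
E
```

```text
215 [0.656 0.032 0.001] [ 0.538 -0.184  0.224]
220 [ 0.651  0.013 -0.   ] [0.588 0.025 0.   ]
225 [ 0.645 -0.008  0.   ] [0.583 0.004 0.001]
230 [ 0.606 -0.133  0.114] [ 0.553 -0.122  0.113]
235 [ 0.602 -0.148  0.113] [ 0.549 -0.14   0.115]
240 [ 0.598 -0.163  0.111] [ 0.547 -0.153  0.112]
245 [ 0.594 -0.18   0.113] [ 0.543 -0.17   0.113]
250 [ 0.595 -0.178  0.093] [ 0.543 -0.172  0.098]
255 [nan nan nan] [ 0.543 -0.174  0.081]
260 [ 0.596 -0.182  0.061] [ 0.543 -0.175  0.064]
265 [ 0.597 -0.182  0.041] [ 0.543 -0.176  0.047]
270 [ 0.599 -0.182  0.02 ] [ 0.544 -0.173  0.023]
275 [ 0.6   -0.181 -0.001] [ 0.544 -0.175  0.006]
280 [ 0.595 -0.198  0.001] [ 0.541 -0.186 -0.   ]
285 [ 0.591 -0.213  0.002] [ 0.538 -0.201  0.   ]
```

View pics/side3.png

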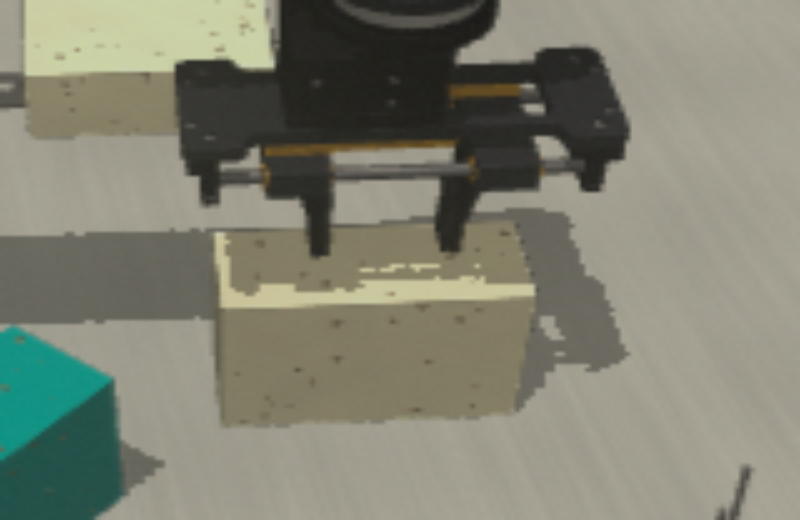

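```bash
python3 - <<'E'
from h import *
p,a=st()
for n in("side","top"):
    c=imaging.read_camera(n);W=cloud(c)
    T=np.linalg.inv(np.array(c["world_from_camera"]))
    for s in(-.035,0,.035):
        q=T@np.r_[p+s*np.r_[U,0],1]; n_=q[:2]/q[2]; r2=n_@n_; K=np.array(c["K"])
        print(n,(K@np.r_[n_*(1+c["k1"]*r2),1])[:2].round(1))
    if n=="side":
        for v in range(216,236,2): print(v,W[v,303].round(3),W[v,330].round(3))
    cv2.imwrite(f"pics/{n}4.png",c["frame"])
    # non-brick points between z .08 and .16 near tcp
E
```

```text
t 3.38 pos [ 0.5976 -0.1532  0.0967] rot [-1.800e+02 -2.000e-02  8.239e+01] F [ 0.   0.2 -0.4] q [ 38.  21. -32.  93.  12.  69.  -4.] w 0.052
 tcp in set frame 0.1018 -0.3118
side [301.  241.9]
side [315.4 241.2]
side [329.7 240.5]
216 [ 0.555 -0.187  0.221] [ 0.625 -0.162  0.185]
218 [ 0.555 -0.186  0.214] [ 0.624 -0.166  0.183]
220 [ 0.563 -0.159  0.181] [ 0.624 -0.167  0.177]
222 [ 0.562 -0.161  0.176] [ 0.624 -0.167  0.171]
224 [ 0.563 -0.16   0.169] [ 0.625 -0.168  0.165]
226 [ 0.563 -0.16   0.162] [ 0.626 -0.166  0.156]
228 [ 0.563 -0.159  0.155] [ 0.626 -0.167  0.151]
230 [ 0.564 -0.16   0.149] [ 0.626 -0.168  0.145]
232 [ 0.563 -0.161  0.144] [ 0.626 -0.169  0.139]
234 [ 0.564 -0.16   0.136] [ 0.633 -0.153  0.115]
top [326.2 190.8]
top [327.6 178.6]
top [328.9 166.5]
```

View pics/top4.png

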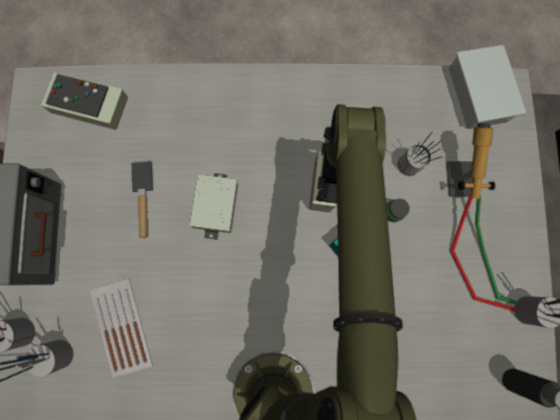

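The brick hasn't moved: depth puts the fingertips at z≈0.137 while the state says 0.097, so they passed above it. I'll back off and measure that offset.

>>> servo_tool --pt "60 -0.04 0 0 0" --pt "60 -0.085 0 0 0" --pt "60 -0.085 0 0 0" --pt "60 -0.085 0 0 0"

```text
time_s: 3.98
tool_pos: [0.586, -0.2383, 0.0966]
tool_rot: [-180.0, -0.0, 82.3]
force: [-0.2, 0.8, 0.0]
grip_width: 0.0524
```

```bash
cat >> h.py <<'E'
def tips(W,p):
    # lowest gripper points near tcp, seen in side camera
    m=(np.abs((W[...,:2]-p[:2])@U)<.08)&(np.abs((W[...,:2]-p[:2])@V)<.035)
    P=W[m]; 
    for s in(-1,1):
        Q=P[(P[:,:2]-p[:2])@U*s>0]
        z=np.sort(Q[:,2]); print("side",s,"hist",np.histogram(Q[:,2],np.arange(-.01,.25,.01))[0])
E
python3 - <<'E'
from h import *
p,a=st()
c=imaging.read_camera("side");W=cloud(c);tips(W,p)
cv2.imwrite("pics/side5.png",cv2.resize(c["frame"][170:320,240:400],None,fx=5,fy=4))
E
```

```text
t 3.98 pos [ 0.586  -0.2383  0.0966] rot [-1.7999e+02 -4.0000e-02  8.2280e+01] F [-0.2  0.8  0. ] q [ 44.  22. -30.  91.  12.  70.   4.] w 0.052
 tcp in set frame 0.1014 -0.3976
side -1 hist [397 401   0   0   0   0   0   0   0   0   0   0   0   0   6  16  12  15
  15   3   0   1  23 110 109]
side 1 hist [411 376   0   0   0   0   0   0   0   0   0   0   0   0   7  17  22  20
  24  26   7   9  30 223 157]
```

View pics/side5.png

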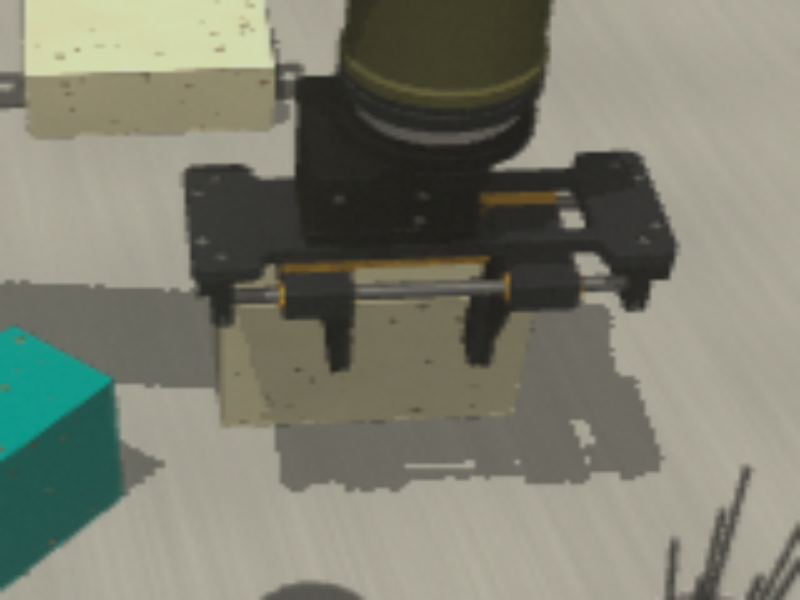

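The tips read z≈0.134 here too, against a reported 0.097. I'll treat true tip height as reported + 37 mm, lower accordingly and push again.

>>> servo_tool --pt "60 0 0 0.02 0" --pt "60 0 0 0.039 0" --pt "60 0.015 0 0.039 0" --pt "60 0.03 0 0.039 0" --pt "60 0.036 0 0.039 0"

```text
time_s: 4.65
tool_pos: [0.592, -0.2001, 0.0586]
tool_rot: [179.9, -0.0, 82.5]
force: [-0.6, -0.6, 0.4]
grip_width: 0.0518
```

>>> servo_tool --pt "60 0.006 0 0 0" --pt "60 0.012 0 0 0" --pt "60 0.018 0 0 0" --pt "60 0.024 0 0 0"

```text
time_s: 5.15
tool_pos: [0.5943, -0.1809, 0.0585]
tool_rot: [179.9, 0.1, 82.2]
force: [-0.7, -4.0, 3.4]
grip_width: 0.0525
```

```bash
python3 - <<'E'
from h import *
p,a=st()
c=imaging.read_camera("side");W=cloud(c);tips(W,p)
cv2.imwrite("pics/side6.png",cv2.resize(c["frame"][170:320,240:400],None,fx=5,fy=4))
E
```

```text
t 5.15 pos [ 0.5943 -0.1809  0.0585] rot [1.7993e+02 1.3000e-01 8.2230e+01] F [-0.7 -4.   3.4] q [ 39.  23. -31.  95.  13.  66.  -3.] w 0.052
 tcp in set frame 0.1022 -0.3396
side -1 hist [238 214  94  92  88 103  99  97 101  90  87 103 135  30  17   5   0   0
   8  94  99 179 287 109  71]
side 1 hist [246 204  83  73  86  77  89  79  84  73  76  86 112  26  20  23   7   9
  12 118 206 212 243  27  28]
```

View pics/side6.png

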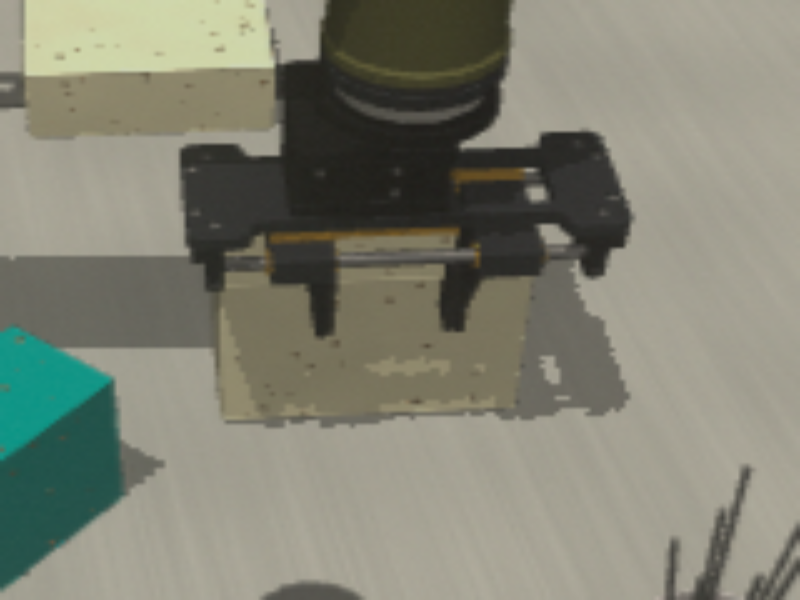

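Both fingers now bear on the upper face and the brick is starting to tip. Continuing.

>>> servo_tool --pt "60 0.007 0 0 0" --pt "60 0.014 0 0 0" --pt "60 0.021 0 0 0" --pt "60 0.028 0 0 0"

```text
time_s: 5.7
tool_pos: [0.5977, -0.1493, 0.0573]
tool_rot: [-180.0, -0.1, 82.4]
force: [1.1, -0.6, 0.8]
grip_width: 0.0523
```

```bash
python3 - <<'E'
from h import *
p,a=st()
c=imaging.read_camera("side")
cv2.imwrite("pics/side7.png",cv2.resize(c["frame"][170:320,240:400],None,fx=5,fy=4))
E
```

```text
t 5.7 pos [ 0.5977 -0.1493  0.0573] rot [-1.7995e+02 -9.0000e-02  8.2370e+01] F [ 1.1 -0.6  0.8] q [ 37.  23. -32.  96.  13.  65.  -5.] w 0.052
 tcp in set frame 0.1014 -0.3079
```

View pics/side7.png

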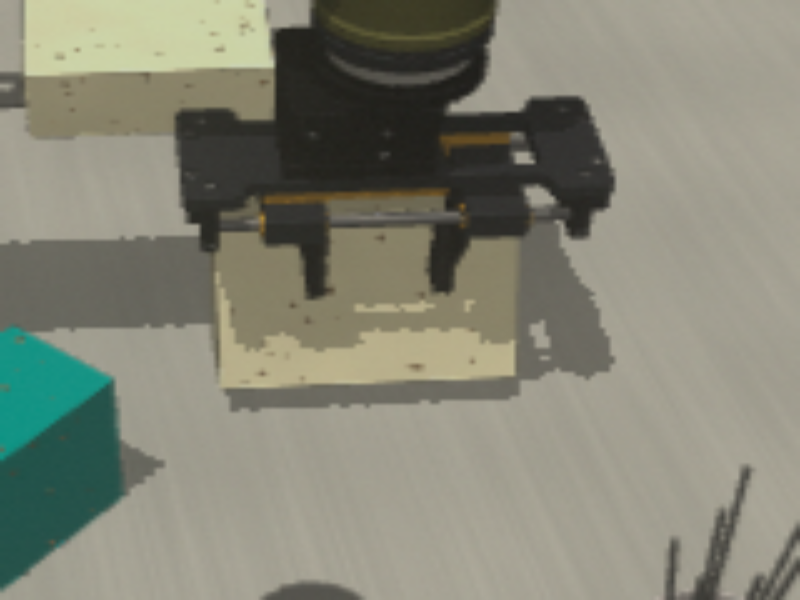

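The brick is clearly tilted, with a shadow under its raised edge at row ≈390 of the crop. I'll push it past balance.

>>> servo_tool --pt "60 0.006 0 0 0" --pt "60 0.012 0 0 0" --pt "60 0.018 0 0 0" --pt "60 0.018 0 0 0" --pt "60 0.018 0 0 0"

```text
time_s: 6.38
tool_pos: [0.6002, -0.1337, 0.0577]
tool_rot: [-180.0, 0.0, 82.3]
force: [-0.5, -0.6, -0.2]
grip_width: 0.0522
```

```bash
python3 - <<'E'
from h import *
p,a=st()
c=imaging.read_camera("side")
cv2.imwrite("pics/side8.png",cv2.resize(c["frame"][150:300,240:400],None,fx=5,fy=4))
E
```

```text
t 6.38 pos [ 0.6002 -0.1337  0.0577] rot [-1.800e+02  2.000e-02  8.231e+01] F [-0.5 -0.6 -0.2] q [ 36.  22. -32.  96.  13.  65.  -7.] w 0.052
 tcp in set frame 0.1019 -0.2921
```

View pics/side8.png

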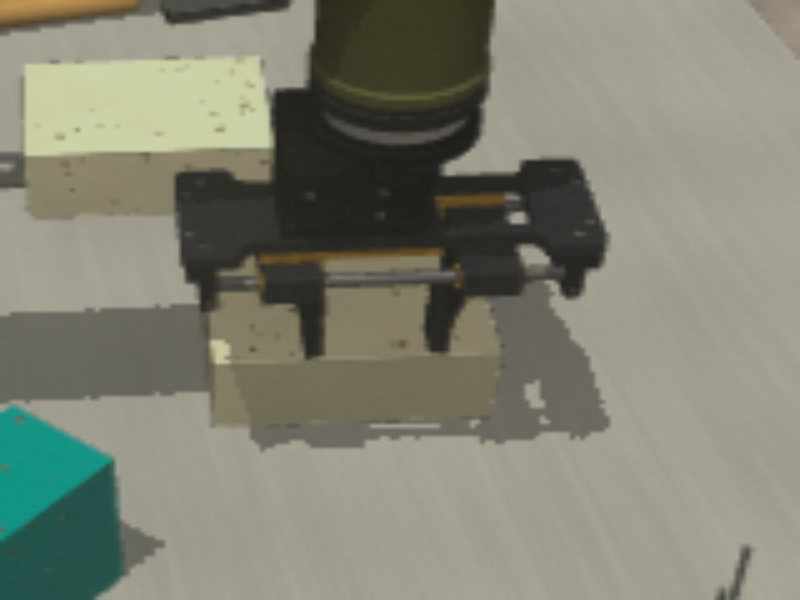

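The brick has fallen flat. I'll back off and measure it.

>>> servo_tool --pt "60 -0.03 0 0 0" --pt "60 -0.06 0 0 0" --pt "60 -0.06 0 0 0"

```text
time_s: 6.8
tool_pos: [0.5912, -0.1972, 0.0575]
tool_rot: [-180.0, 0.1, 82.0]
force: [-0.5, 0.3, 1.4]
grip_width: 0.0522
```

```bash
cat >> h.py <<'E'
def brick(W,lo=.057,hi=.072):
    m=(W[...,2]>lo)&(W[...,2]<hi); d=W[...,:2]-S
    a=d@U;b=d@V
    m&=(b<-.06)&(b>-.34)&(np.abs(a)<.24)
    n,lab=cv2.connectedComponents(m.astype(np.uint8))
    k=np.argmax(np.bincount(lab[m])); P=W[lab==k]; d=P[:,:2]-S
    q=np.c_[d@U,d@V]*1000
    print("extent u",np.percentile(q[:,0],[.5,99.5]).round(1),"v",np.percentile(q[:,1],[.5,99.5]).round(1),"z",np.percentile(P[:,2],[5,50,95]).round(4))
    r=cv2.minAreaRect(q.astype(np.float32)); print("rect",np.round(r[0],1),np.round(r[1],1),round(r[2],2),len(q))
E
python3 - <<'E'
from h import *
p,a=st()
for n in("side","top"):
    c=imaging.read_camera(n);brick(cloud(c))
    cv2.imwrite(f"pics/{n}9.png",c["frame"])
E
```

```text
t 6.8 pos [ 0.5912 -0.1972  0.0575] rot [-1.7997e+02  1.1000e-01  8.1990e+01] F [-0.5  0.3  1.4] q [ 40.  23. -30.  95.  13.  66.  -1.] w 0.052
 tcp in set frame 0.1012 -0.3563
extent u [ 87.8 150.3] v [-272.8 -258. ] z [0.0619 0.0641 0.066 ]
rect [ 119.  -265.6] [62.7 15.2] 0.21 92
extent u [ 24.3 173.2] v [-271.3 -158.8] z [0.0598 0.0637 0.0677]
rect [  99.1 -215.2] [151.  114.3] 0.24 2026
```

View pics/side9.png

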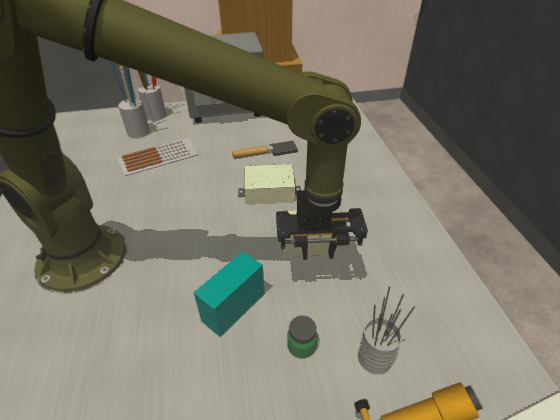

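View pics/top9.png

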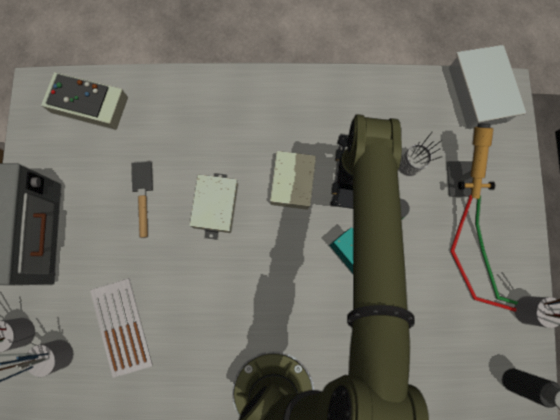

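Step 1 is done. From the top camera, the brick lies at x=+99 mm, y=-215 mm in the clamped brick's frame, parallel within 0.3°. Next I'll lower the tool and push +y by about 86 mm, leaving a 15 mm gap.

>>> servo_tool --pt "80 0 0 0.03 -0.003" --pt "80 0 0 0.054 -0.003" --pt "80 0.03 0 0.054 -0.003" --pt "80 0.06 0 0.054 -0.003" --pt "80 0.07 0 0.054 -0.003"

```text
time_s: 7.52
tool_pos: [0.6018, -0.1211, 0.0039]
tool_rot: [180.0, 0.0, 82.8]
force: [-1.1, -4.9, 0.8]
grip_width: 0.0691
```

>>> servo_tool --pt "80 0.012 0 0 0" --pt "80 0.024 0 0 0" --pt "80 0.036 0 0 0" --pt "80 0.048 0 0 0" --pt "80 0.055 0 0 0"

```text
time_s: 8.15
tool_pos: [0.6086, -0.0713, 0.0039]
tool_rot: [180.0, 0.2, 82.4]
force: [-1.6, -6.0, 1.0]
grip_width: 0.0694
```

```bash
python3 - <<'E'
from h import *
p,a=st()
for n in("side","top"):
    c=imaging.read_camera(n);brick(cloud(c))
    cv2.imwrite(f"pics/{n}10.png",c["frame"])
E
```

```text
t 8.15 pos [ 0.6086 -0.0713  0.0039] rot [1.7999e+02 1.6000e-01 8.2420e+01] F [-1.6 -6.   1. ] q [ 30.  26. -32.  99.  16.  60. -15.] w 0.069
 tcp in set frame 0.1021 -0.2291
extent u [ 71.5 145.2] v [-241.4 -198.9] z [0.0586 0.0632 0.0665]
rect [ 107.9 -219.6] [41.7 76. ] 88.33 192
extent u [ 24.7 174. ] v [-189.3 -101.9] z [0.0599 0.0638 0.0674]
rect [  99.5 -147.1] [151.4  91.6] 0.47 1560
```

View pics/side10.png

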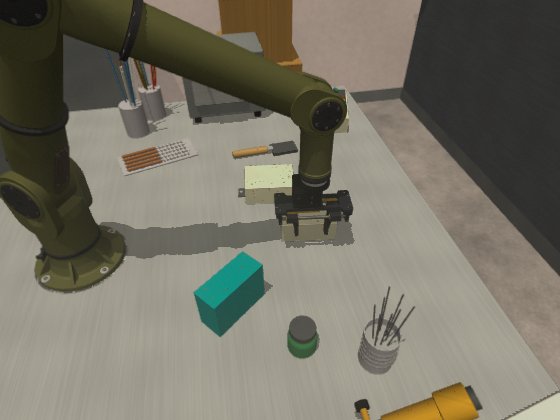

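The brick's leading edge is at y=-102 mm and the brick is still parallel. I'll push 28 mm more.

>>> servo_tool --pt "80 0.012 0 0 0" --pt "80 0.022 0 0 0" --pt "80 0.028 0 0 0" --pt "80 0.028 0 0 0"

```text
time_s: 8.75
tool_pos: [0.6125, -0.0408, 0.0038]
tool_rot: [180.0, -0.0, 82.5]
force: [-0.5, -2.6, 1.2]
grip_width: 0.0696
```

>>> servo_tool --pt "80 -0.025 0 0 0" --pt "80 -0.03 0 -0.03 0" --pt "80 -0.03 0 -0.085 0" --pt "80 -0.03 0.05 -0.1 0" --pt "80 -0.03 0.1 -0.1 0"

```text
time_s: 9.38
tool_pos: [0.7105, -0.0825, 0.107]
tool_rot: [179.7, -0.1, 82.5]
force: [0.0, -0.4, -0.1]
grip_width: 0.0695
```

```bash
python3 - <<'E'
from h import *
p,a=st()
for n in("side","top"):
    c=imaging.read_camera(n);brick(cloud(c))
    cv2.imwrite(f"pics/{n}11.png",c["frame"])
    print(rect(cloud(c),(.523,.16),.055,.075,.1))
E
```

```text
t 9.38 pos [ 0.7105 -0.0825  0.107 ] rot [ 1.797e+02 -1.200e-01  8.253e+01] F [ 0.  -0.4 -0.1] q [ 26.  32. -32.  77.  17.  75. -13.] w 0.069
 tcp in set frame 0.2046 -0.2269
extent u [ 23.6 171.7] v [-190.2  -75.4] z [0.0608 0.0635 0.0658]
rect [  98.  -132.3] [150.3 119. ] 0.01 1490
(536.6993408203125, 168.09706115722656, 147.7915496826172, 119.2227783203125, -7.103538513183594, np.float64(0.06328310719808622), 1202)
extent u [ 24.6 173.7] v [-185.7  -73. ] z [0.0596 0.0635 0.0676]
rect [  99.4 -129.3] [151.8 114.1] 0.05 2032
(537.735107421875, 169.55966186523438, 151.3771514892578, 112.59739685058594, -7.5259246826171875, np.float64(0.06367223231086139), 2046)
```

View pics/top11.png

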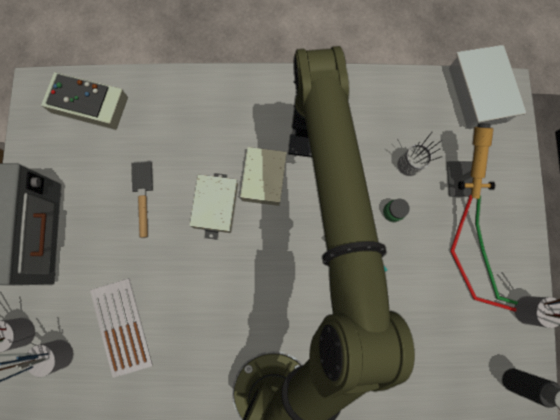

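The brick is now at (99,-129) mm, parallel, with about a 15 mm gap. I'll move the tool to its far end with the jaws turned 90°.

>>> servo_tool --pt "60 0.03 0.035 0 0.18" --pt "60 0.06 0.035 0 0.36" --pt "60 0.098 0.035 0 0.54" --pt "60 0.098 0.035 0 0.72" --pt "60 0.098 0.035 0 0.9"

```text
time_s: 10.1
tool_pos: [0.7541, 0.012, 0.1031]
tool_rot: [-179.8, -0.0, 30.8]
force: [0.1, -0.0, 0.2]
grip_width: 0.0525
```

>>> servo_tool --pt "60 0 0 0 0.18" --pt "60 0 0 0 0.36" --pt "60 0 0 0 0.54" --pt "60 0 0 0 0.67" --pt "60 0 0 0 0.67"

```text
time_s: 10.72
tool_pos: [0.7544, 0.0103, 0.1033]
tool_rot: [-179.9, 0.1, -7.3]
force: [0.4, 0.7, 0.0]
grip_width: 0.0521
```

```bash
python3 - <<'E'
from h import *
mv((*uv(.24,-.129),.003),-7.5)
c=imaging.read_camera("side")
cv2.imwrite(f"pics/side12.png",c["frame"])
E
```

```text
t 10.72 pos [0.7544 0.0103 0.1033] rot [-1.799e+02  7.000e-02 -7.300e+00] F [0.4 0.7 0. ] q [   7.   34.  -16.   71.    9.   76. -105.] w 0.052
 tcp in set frame 0.2359 -0.1292
 shift tool: 0.004 -0.0002 0.1003 turn 0.0035
```

View pics/side12.png

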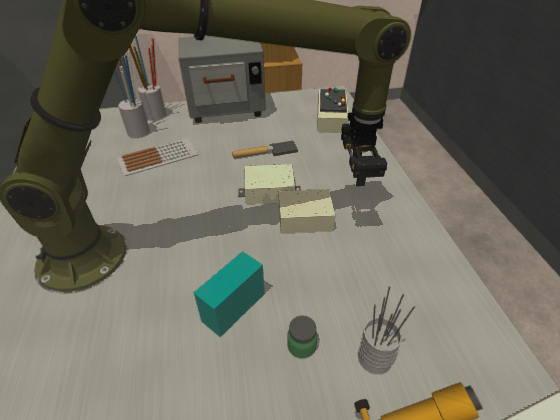

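>>> servo_tool --pt "60 0.004 0 0.05 0.003" --pt "60 0.004 0 0.1 0.003" --pt "60 -0.02 0 0.1 0.003" --pt "60 -0.045 0 0.1 0.003" --pt "60 -0.057 0 0.1 0.003"

```text
time_s: 11.4
tool_pos: [0.6985, 0.0168, 0.0037]
tool_rot: [-179.9, -0.1, -7.5]
force: [3.5, -0.4, -1.2]
grip_width: 0.0521
```

>>> servo_tool --pt "60 -0.012 0 0 0" --pt "60 -0.024 0 0 0" --pt "60 -0.036 0 0 0" --pt "60 -0.048 0 0 0" --pt "60 -0.048 0 0 0"

```text
time_s: 12.02
tool_pos: [0.6492, 0.0227, 0.0038]
tool_rot: [180.0, 0.1, -7.6]
force: [0.1, -0.3, 0.2]
grip_width: 0.0524
```

```bash
python3 - <<'E'
from h import *
mv((*uv(.088,-.129),.003),-7.5)
for n in("side","top"):
    c=imaging.read_camera(n);brick(cloud(c))
    cv2.imwrite(f"pics/{n}13.png",c["frame"])
E
```

```text
t 12.03 pos [0.6492 0.0227 0.0038] rot [ 1.7997e+02  1.3000e-01 -7.6000e+00] F [ 0.1 -0.3  0.2] q [   9.   27.  -17.   93.    9.   61. -108.] w 0.052
 tcp in set frame 0.1301 -0.1306
 shift tool: -0.0421 -0.0016 0.0008 turn -0.0017
extent u [-31.3 131.7] v [-190.3  -75.8] z [0.0606 0.0635 0.0658]
rect [  54.8 -132.3] [119.5 171.9] 89.19 1406
extent u [-30.5 106.5] v [-140.1  -73.1] z [0.0597 0.0638 0.0676]
rect [  40.4 -107.2] [ 69.4 142.8] 89.74 823
```

View pics/top13.png

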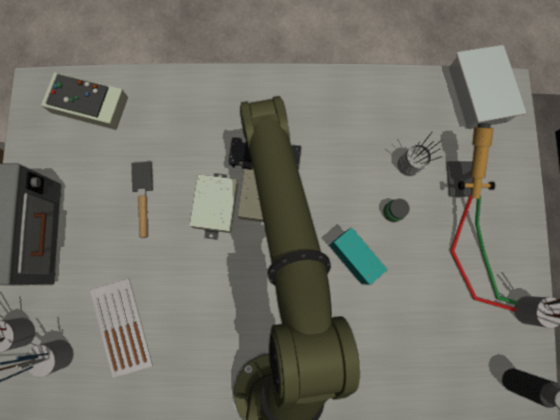

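The near end is at x≈-30.5 mm, so the centre is at about +44.5. I'll push 44 mm more.

>>> servo_tool --pt "60 -0.012 0 0 0" --pt "60 -0.024 0 0 0" --pt "60 -0.036 0 0 0" --pt "60 -0.044 0 0 0" --pt "60 -0.044 0 0 0"

```text
time_s: 12.75
tool_pos: [0.6057, 0.0284, 0.0037]
tool_rot: [180.0, 0.1, -7.6]
force: [-0.2, -0.4, 0.3]
grip_width: 0.0523
```

>>> servo_tool --pt "60 0.03 0 0 0" --pt "60 0.04 0 -0.05 0" --pt "60 0.06 0 -0.1 0" --pt "60 0.12 0 -0.1 0" --pt "60 0.12 0 -0.1 0"

```text
time_s: 13.38
tool_pos: [0.7276, 0.0109, 0.1005]
tool_rot: [180.0, 0.2, -7.7]
force: [-0.7, 0.5, -1.3]
grip_width: 0.0527
```

```bash
python3 - <<'E'
from h import *
mv((*uv(.088,-.129),.003),-7.5)
for n in("side","top"):
    c=imaging.read_camera(n);brick(cloud(c))
    cv2.imwrite(f"pics/{n}14.png",c["frame"])
E
```

```text
t 13.38 pos [0.7276 0.0109 0.1005] rot [179.97   0.22  -7.75] F [-0.7  0.5 -1.3] q [   8.   31.  -16.   75.    9.   75. -106.] w 0.053
 tcp in set frame 0.2093 -0.1321
 shift tool: -0.1213 -0.0026 0.0975 turn -0.0043
extent u [-75.4  73.2] v [-190.3  -75.5] z [0.0605 0.0635 0.0658]
rect [  -0.9 -132.7] [149.9 117.6] 0.09 1506
extent u [-74.1  74.4] v [-176.8  -73.3] z [0.0595 0.0636 0.0676]
rect [   0.9 -126.8] [150.8 109. ] 0.12 1634
```

View pics/side14.png

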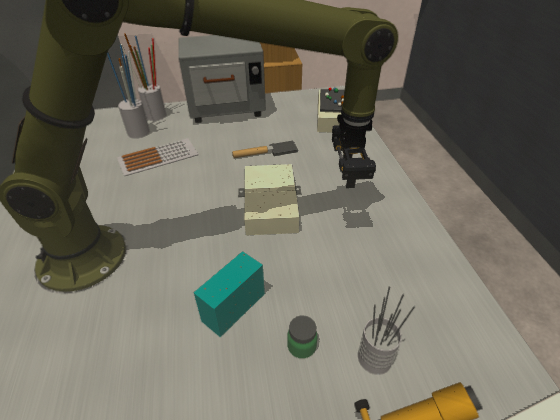

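The ends are flush within about 1 mm. I'll swing the tool back to the right side for the final push.

>>> servo_tool --pt "80 -0.04 0.03 0 -0.18" --pt "80 -0.08 0.06 0 -0.36" --pt "80 -0.12 0.09 0 -0.54" --pt "80 -0.16 0.108 0 -0.72" --pt "80 -0.209 0.108 0 -0.9"

```text
time_s: 14.1
tool_pos: [0.5017, -0.0684, 0.1036]
tool_rot: [180.0, 0.1, 44.1]
force: [-0.6, 1.7, 1.3]
grip_width: 0.0695
```

>>> servo_tool --pt "80 0 0 0 -0.18" --pt "80 0 0 0 -0.36" --pt "80 0 0 0 -0.54" --pt "80 0 0 0 -0.67" --pt "80 0 0 0 -0.67"

```text
time_s: 14.72
tool_pos: [0.5033, -0.0666, 0.1038]
tool_rot: [-180.0, 0.1, 82.3]
force: [0.0, -0.2, 0.5]
grip_width: 0.0697
```

```bash
python3 - <<'E'
from h import *
mv((*uv(.0,-.24),.003),82.5)
for n in("top",):
    c=imaging.read_camera(n);brick(cloud(c));print(rect(cloud(c),(.523,.16),.055,.075,.1))
    cv2.imwrite(f"pics/{n}15.png",c["frame"])
E
```

```text
t 14.72 pos [ 0.5033 -0.0666  0.1038] rot [-1.7995e+02  5.0000e-02  8.2270e+01] F [ 0.  -0.2  0.5] q [ 30.   6. -26. 108.   3.  67.  -5.] w 0.07
 tcp in set frame -0.0029 -0.2382
 shift tool: -0.0018 0.003 0.1008 turn -0.004
extent u [-73.8  74.8] v [-186.1  -73.5] z [0.0598 0.0635 0.0675]
rect [   1.  -129.7] [114.  151.4] 89.79 2100
(537.75537109375, 169.59947204589844, 150.7257843017578, 112.63896179199219, -7.292091369628906, np.float64(0.06374277967603159), 2046)
```

View pics/top15.png

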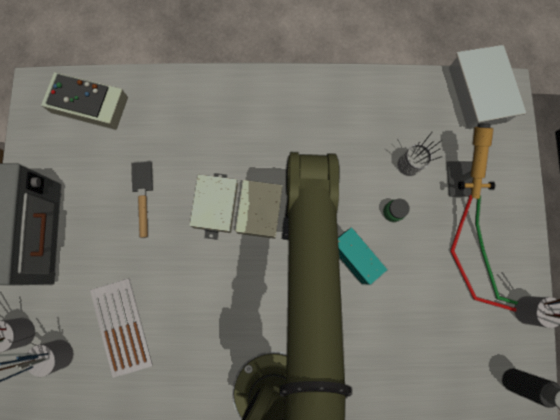

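>>> servo_tool --pt "80 0 0.003 0.05 -0.004" --pt "80 0 0.003 0.1 -0.004" --pt "80 0.025 0.003 0.1 -0.004" --pt "80 0.04 0.003 0.1 -0.004" --pt "80 0.044 0.003 0.1 -0.004"

```text
time_s: 15.4
tool_pos: [0.5134, -0.0239, 0.0041]
tool_rot: [-180.0, 0.1, 82.6]
force: [-0.8, -3.2, -1.8]
grip_width: 0.0693
```

>>> servo_tool --pt "80 0.004 0 0 0" --pt "80 0.008 0 0 0" --pt "80 0.011 0 0 0" --pt "80 0.011 0 0 0"

```text
time_s: 15.9
tool_pos: [0.5156, -0.0129, 0.0041]
tool_rot: [180.0, -0.0, 82.5]
force: [-0.6, -3.8, 1.5]
grip_width: 0.0694
```

```bash
python3 - <<'E'
from h import *
st()
c=imaging.read_camera("top");brick(cloud(c))
E
```

```text
t 15.9 pos [ 0.5156 -0.0129  0.0041] rot [179.95  -0.    82.53] F [-0.6 -3.8  1.5] q [ 24.  14. -28. 112.   8.  56. -15.] w 0.069
 tcp in set frame 0.0022 -0.1834
extent u [-73.   75.9] v [-141.4  -60.6] z [0.0597 0.0637 0.0678]
rect [   1.8 -101. ] [150.5  82.1] 0.31 1361
```

>>> servo_tool --pt "80 0.0015 0 0 0" --pt "80 0.003 0 0 0" --pt "80 0.003 0 0 0"

```text
time_s: 16.32
tool_pos: [0.5159, -0.011, 0.0041]
tool_rot: [180.0, 0.1, 82.5]
force: [-1.1, -4.6, 0.9]
grip_width: 0.0697
```

>>> servo_tool --pt "80 0.001 0 0 0" --pt "80 0.002 0 0 0" --pt "80 0.002 0 0 0"

```text
time_s: 16.7
tool_pos: [0.5159, -0.011, 0.0041]
tool_rot: [180.0, 0.2, 82.5]
force: [-1.4, -9.4, 2.0]
grip_width: 0.0696
```

>>> servo_tool --pt "80 0.001 0 0 0" --pt "80 0.002 0 0 0" --pt "80 0.002 0 0 0"

```text
time_s: 17.08
tool_pos: [0.5158, -0.0111, 0.0041]
tool_rot: [180.0, 0.4, 82.5]
force: [-1.9, -12.9, 4.1]
grip_width: 0.0695
```

>>> servo_tool --pt "80 -0.01 0 0 0" --pt "80 -0.04 0 0 0" --pt "80 -0.06 0 -0.05 0" --pt "80 -0.08 0 -0.1 0" --pt "80 -0.08 0 -0.1 0"

```text
time_s: 17.7
tool_pos: [0.5094, -0.0862, 0.1081]
tool_rot: [179.5, -0.0, 82.4]
force: [0.7, 0.6, -0.5]
grip_width: 0.0697
```

```bash
python3 - <<'E'
from h import *
st()
for n in("top","side"):
    c=imaging.read_camera(n);W=cloud(c)
    cv2.imwrite(f"pics/{n}16.png",cv2.resize(c["frame"][130:270,150:350],None,fx=4,fy=4))
    # combined pad extent
    d=W[...,:2]-S;a=d@U*1000;b=d@V*1000
    m=(W[...,2]>.056)&(W[...,2]<.073)&(abs(a)<110)&(b<75)&(b>-200)
    for nm,mm in(("set",m&(b>-50)),("loose",m&(b<-64))):
        print(n,nm,"u",np.percentile(a[mm],[.5,99.5]).round(1),"v",np.percentile(b[mm],[.5,99.5]).round(1),"z",np.median(W[mm][:,2]).round(4),cv2.minAreaRect(np.c_[a[mm],b[mm]].astype(np.float32)))
    for nm in ("marver","frit_jar","mandrel_tin"): print([ (np.round(r["at"]),round(r["confidence"],2)) for r in pinpoint(n,nm)[:1]])
E
```

```text
t 17.7 pos [ 0.5094 -0.0862  0.1081] rot [ 1.7947e+02 -1.0000e-02  8.2430e+01] F [ 0.7  0.6 -0.5] q [ 31.   6. -26. 107.   3.  67.  -3.] w 0.07
 tcp in set frame 0.0057 -0.2568
top set u [-74.3  74.4] v [-49.5  55.6] z 0.0636 ((0.11345672607421875, 3.557323455810547), (150.43185424804688, 107.06902313232422), 0.008120471611618996)
top loose u [-72.8  75.6] v [-169.   -64.5] z 0.0638 ((2.0026092529296875, -116.7574462890625), (105.49229431152344, 150.67897033691406), 89.94725799560547)
[(array([142., 205.]), 0.94)]
[(array([392., 210.]), 0.86)]
[(array([408., 168.]), 0.84)]
side set u [-74.5  73. ] v [-33.5  56.5] z 0.0637 ((-2.9822235107421875, 15.879837036132812), (91.86761474609375, 147.9945068359375), 84.99342346191406)
side loose u [-72.9  74.2] v [-173.4  -66.3] z 0.0634 ((0.6420669555664062, -119.86184692382812), (148.15184020996094, 109.62065887451172), 0.6708536744117737)
[(array([268., 206.]), 0.75)]
[(array([301., 347.]), 0.87)]
[(array([372., 353.]), 0.61)]
```

View pics/top16.png

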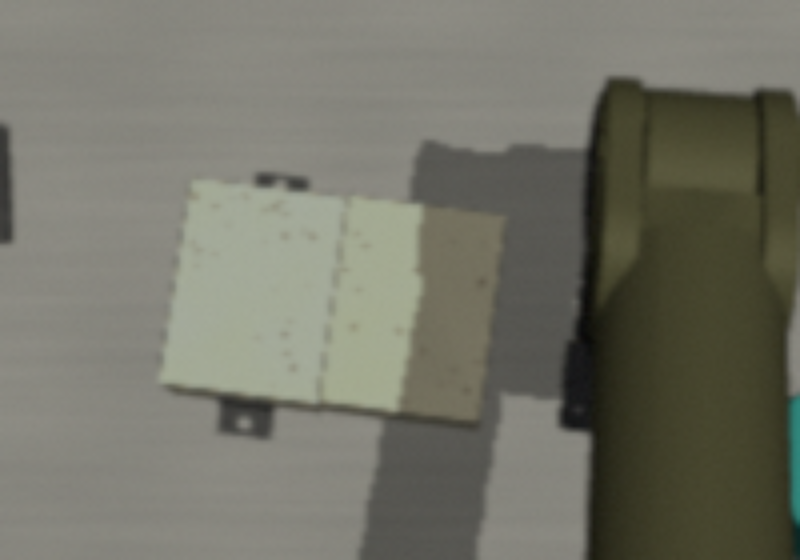

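View pics/side16.png

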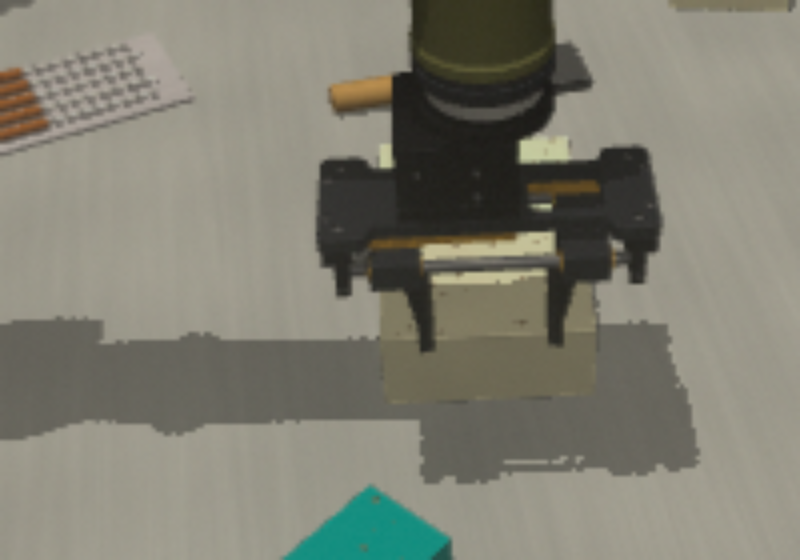

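The bricks touch in a closed seam and the ends and tops are flush. The gripper is clear, so I'll hand in.

```bash
python3 - <<'E'
from h import *
print(ticket.sign_off())
E
```

```text
the job is handed in; nothing more can be done
None
```

The loose brick is tipped flat and pushed snug against the clamped brick, and the job is handed in at about 17.7 s with no verdict reported. I only pushed the brick: over its edge, toward the clamped brick to a 15 mm gap, along until the ends were flush, then closed.

**Last checks:**
- **Seating:** in the final push the tool stalled and the force rose from 4 to 13 N, so the bricks are touching. The top camera shows a closed seam, with the two bricks spanning about 225 mm against a nominal 228; the difference is edge trimming in the measurement.
- **Alignment:** the ends are flush within about 2 mm, the sides are parallel within about 0.1° from the top camera, and both tops are at about 64 mm. The gripper was clear and touching nothing.
- **Bystanders:** I never worked near them. Top-camera detections of the jar, tin and marver stayed within about 4 pixels (the network's usual scatter).

**What failed or disagreed:**
- **Missed first push:** it passed over the brick. The fingertips appeared about 37 mm higher in the depth image than the reported tool height, so I corrected for that from then on.
- **Side-camera angle:** the gripper partly hid the bricks in the last side view, so that view's angles (0.7° for the loose brick, 5° for the clamped one) were not used.
- **Side-camera marver detection:** it landed on the bricks, at a spot that doesn't match where the marver lies, and I treated it as false.

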